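# Reset the tripped breakers of the grinding bench in order

## Task

The grinding bench has tripped: bring it back by pressing in the popped-up reset buttons, lightly with a fingertip and one after the other, until each is flush with its black collar and stays in: first the white one (supply), then the blue one (extractor), then the green one (grinder). Do not press the red emergency stop on the yellow box, pick nothing up, and leave the boxes and everything else on the bench where they stand, with the hand clear at the end.

Things in the scene. Friction and masses are not known exactly. Their poses are not given: they have to be found in the camera images.
- supply_box: the supply reset box: a loose grey switch box, the largest, 95 x 75 x 66 mm (x, y, z), about 0.75 kg, standing on the bench, with one white push button in the middle of its top; origin at the centre of its underside, z up
- supply_top (a point): centre of the flat top of the white button, a disc 33 mm across, moving with it. The button goes straight down. It stands in a fixed black collar, 48 mm outside and 37 mm inside, whose rim is 72 mm above the bench; at joint 0 the button's top is 82 mm above the bench, 10 mm proud of the rim
- supply_btn (a joint): travel of that button, m: 0 fully popped out, 0.010 flush with its collar, 0.014 at its bottom stop, 4 mm below the rim. It starts popped out, at 0 to 0.003, and stays where it is pushed to. It begins to move at about 4 N, needs 6 N at flush and 7 N just before the stop; it counts as in from 0.008. More than 30 N on it is too hard
- extractor_box: the extractor reset box: a loose grey switch box 80 x 66 x 50 mm (x, y, z), about 0.5 kg, standing on the bench, with one blue push button in the middle of its top; origin at the centre of its underside, z up
- extractor_top (a point): centre of the flat top of the blue button, a disc 33 mm across, moving with it. The button goes straight down. It stands in a fixed black collar, 48 mm outside and 37 mm inside, whose rim is 56 mm above the bench; at joint 0 the button's top is 66 mm above the bench, 10 mm proud of the rim
- extractor_btn (a joint): travel of that button, m: 0 fully popped out, 0.010 flush with its collar, 0.014 at its bottom stop, 4 mm below the rim. It starts popped out, at 0 to 0.003, and stays where it is pushed to. It begins to move at about 4 N, needs 6 N at flush and 7 N just before the stop; it counts as in from 0.008. More than 30 N on it is too hard
- grinder_box: the grinder reset box: a loose grey switch box 80 x 66 x 58 mm (x, y, z), about 0.5 kg, standing on the bench, with one green push button in the middle of its top; origin at the centre of its underside, z up
- grinder_top (a point): centre of the flat top of the green button, a disc 33 mm across, moving with it. The button goes straight down. It stands in a fixed black collar, 48 mm outside and 37 mm inside, whose rim is 64 mm above the bench; at joint 0 the button's top is 74 mm above the bench, 10 mm proud of the rim
- grinder_btn (a joint): travel of that button, m: 0 fully popped out, 0.010 flush with its collar, 0.014 at its bottom stop, 4 mm below the rim. It starts popped out, at 0 to 0.003, and stays where it is pushed to. It begins to move at about 4 N, needs 6 N at flush and 7 N just before the stop; it counts as in from 0.008. More than 30 N on it is too hard
- stop_box: the emergency stop: a loose yellow box, 80 x 66 x 50 mm, about 0.5 kg, with one red push button (33 mm across, top 66 mm above the bench) in the same kind of collar; origin at the centre of its underside. Leave it alone
- stop_btn (a joint): travel of the red button, m: 0 out, grows as pressed; it springs back. It must not be pressed
- wheel_blue: loose dark blue abrasive wheel lying flat, 100 mm across, 20 mm thick; origin at the centre of its underside; not to be disturbed
- wheel_brown: loose brown abrasive wheel lying flat, 96 mm across, 25 mm thick; origin at the centre of its underside; not to be disturbed
- paste_jar: loose orange jar of polishing paste, 68 mm across, 75 mm high; origin at the centre of its underside; not to be disturbed
- compound_bar: loose green bar of polishing compound, 120 x 42 x 36 mm; origin at the centre of its underside; not to be disturbed
- brush: loose bench brush with a wooden handle, lying, 210 mm long, 42 mm wide, 20 mm high; its own x runs along it; origin under its middle; not to be disturbed
- wrench: loose steel wrench, lying, 190 mm long, 8 mm high; its own x runs along it; origin under its middle; not to be disturbed
- mop: loose cream polishing mop (buffing wheel) lying flat, 90 mm across, 48 mm high; origin at the centre of its underside; not to be disturbed
There are look-alikes about, which are no part of the job. What is shaped like the extractor_box but pink or turquoise is not meant.

How it is judged:
On the way, in this order (a step that is already met when the one before it is completed fails the run):
1. the white supply button is in (value of joint supply_btn above 0.008 m and value of joint each of extractor_btn, grinder_btn below 0.008 m), for 0.1 s.
2. the blue extractor button is in (value of joint extractor_btn above 0.008 m and value of joint grinder_btn below 0.008 m), for 0.1 s.
3. the green grinder button is in (value of joint grinder_btn above 0.008 m), for 0.1 s.
At the end, for the whole second after the job is handed in: The white, blue and green buttons are all in (at least 8 mm of travel; flush is 10 mm), the red one is out, the four boxes stand at rest on the bench within 25 mm of where they were, and everything else is within 20 mm of where it was (value of joint each of supply_btn, extractor_btn, grinder_btn above 0.008 m and value of joint stop_btn below 0.0015 m and distance of each of supply_box, extractor_box, grinder_box, stop_box from where it was at the start of the episode below 0.025 m and height (world z) of each of supply_box, extractor_box, grinder_box, stop_box below 0.008 m and angle between each of supply_box, extractor_box, grinder_box, stop_box's own z axis and vertical below 0.1 rad and linear speed of each of supply_box, extractor_box, grinder_box, stop_box below 0.02 m/s and distance of each of wheel_blue, wheel_brown, paste_jar, compound_bar, brush, wrench, mop from where it was at the start of the episode below 0.02 m); the robot touches nothing.
It fails at once if a button is pressed in before its turn (more than 2 mm beyond the 3 mm that it may start with) ((value of joint extractor_btn above 0.005 m and value of joint supply_btn below 0.008 m) or (value of joint grinder_btn above 0.005 m and value of joint extractor_btn below 0.008 m) or (value of joint grinder_btn above 0.005 m and value of joint supply_btn below 0.008 m)).
It fails at once if a button is pressed with more than 30 N (contact force between anything else and supply_btn above 30 N or contact force between anything else and extractor_btn above 30 N or contact force between anything else and grinder_btn above 30 N).
It fails at once if the red emergency stop is pressed (more than 1.5 mm) (value of joint stop_btn above 0.0015 m).
It fails at once if a box is lifted, tipped or shoved (8 mm up, 0.2 rad, 25 mm) (height (world z) of any of supply_box, extractor_box, grinder_box, stop_box above 0.008 m or angle between any of supply_box, extractor_box, grinder_box, stop_box's own z axis and vertical above 0.2 rad or distance of any of supply_box, extractor_box, grinder_box, stop_box from where it was at the start of the episode above 0.025 m).
It fails at once if another thing on the bench is moved by more than 20 mm (distance of any of wheel_blue, wheel_brown, paste_jar, compound_bar, brush, wrench, mop from where it was at the start of the episode above 0.02 m).
It also fails if it takes over 54 s, if anything falls off the work surface, if the arm or the gripper's body presses on something with over 40 N, if the wrist force passes 120 N, or if a joint passes its speed limit or range.

## Robot

A 6-joint arm with a two-finger parallel gripper is mounted at the origin on the work surface. World frame = base frame: x ahead of the robot, y to its left, z up, the work surface at z = 0. Lengths are in m, angles in rad, forces in N, time in s.
With the tool pointing down it reaches from about 0.3 to 0.95 m from the base axis. Payload 3.1 kg.
Tool frame: the origin (TCP) lies between the finger pads; the fingertips stand 8 mm ahead of it and the grasp point (between the pads) lies 11 mm behind it (finger_overhang is the distance from the TCP to the fingertips, in m); y points along the fingers, z is the direction in which the jaws open and shut, and the axes are right-handed (so a half turn about y gives the same grasp; the last joint's range is limited). The gripper opens to 85 mm and grips with 20 to 120 N. Pads are 22 mm wide; open, the fingers measure 114 mm over their backs; the gripper's body (76 mm by 85 mm) begins 54 mm behind the grasp point. The pads swing forward as they close: fully open they stand 13 mm farther back than shut.
Start: joints at [1.09, 0.308, 1.634, -0, 1.2, -0.07], TCP at [0.25, 0.573, 0.239] pointing down, gripper open.
Joint ranges: [-3.06, 3.06], [-0.79, 1.96], [0.05, 2.63], [-1.19, 4.34], [0.05, 2.64], [-2.94, 2.94]. Speed limits (rad/s): [2.79, 2.79, 3.14, 3.14, 3.14, 3.14].

## Interface

Orientations are given as a unit quaternion [w, x, y, z].
In Python, from bench import get_state, read_camera, hand_in, finger_overhang gives the robot as it stands.
- The arm moves only by the tool apply_moves, never from a script. Its argument "increments" is a list of rows, each an object of numbers: "hand": the finger opening in cm, from 0 to 8.54; "x", "y", "z": the shift along the world's x, y, z in cm; "yaw": the turn about the world's z in rad. In form: [{"hand": .., "x": .., "y": .., "z": .., "yaw": ..}, ...]. A call has 1 to 8 rows; each row is the pose to reach, as a shift and turn from the pose commanded when the call began; what a row does not reach only later rows make up. A row lasts 1/10 s, in which the tool goes at most 50 mm and 8.59 degrees, less where a joint would pass 70% of its speed; a pose out of reach is approached as far as the arm can. A call with a gripper value outside its range is refused whole. The fingers move at their own pace and stop on an object; the grip force is fixed at half the most. Time passes only in rows, so rows that repeat a pose let the fingers close. It gives the time, the measured TCP pose, the force and the opening at its end, in the units of the state.
- get_state(): the state, without advancing time (a new reading comes with each control period).
- read_camera(name): name is "side" or "top"; returns a dict with "img" (420x560x3 uint8, red, green, blue), "fx", "fy", "cx", "cy" (pixels), "R" (3x3) and "t" (3): a world point X has camera coordinates R X + t. Camera axes: x right, y down, z forward; pixel columns grow to the right and rows downward; lengths in m; the calibration is good to about 2 mm. A picture is of the moment at which its call begins. There is no depth.
- hand_in(): hands the job in, once; it reports no verdict.
The state is a dict: "t": time; "q": joint angles; "dq": joint speeds; "joint_torque": joint torques, N m; "eef_pos": TCP position; "tcp_rot": TCP orientation; "force": force on the tool from outside, world axes, zero at the start; "torque": the same for the moment, N m; "gripper_width": opening from 0.0 (shut) to 1.0 (fully open).
Only numpy, scipy, OpenCV 4.12 (cv2) and the standard library are available. Lean on these libraries where they do the work, as an engineer would, in place of code of your own. Each camera call takes 0.05 s, during which the arm holds its last target. There are 200 camera calls.

## Working session

There is one attempt and no reset: what is moved stays moved. The work goes in short steps, Python scripts to look and compute and a tool call to move; the robot and the scene stay as the last step left them, time stands still between calls to the robot, and variables do not carry over. Pictures are saved under pics/ and viewed, about 8 in all and at most 12, crops included, and the job is handed in when it is done.

Besides the shell and the picture viewer there is one more tool, called as a command line: name --argument value ..., lists and objects as JSON in quotes. apply_moves: Moves the arm, as the interface text tells. Its arguments: {"type":"object","properties":{"increments":{"type":"array","items":{"type":"object","properties":{"hand":{"type":"number"},"x":{"type":"number"},"y":{"type":"number"},"z":{"type":"number"},"yaw":{"type":"number"}}}}},"required":["increments"]}

```bash
mkdir -p pics; ls; cat > h.py <<'E'
import numpy as np, cv2
from bench import *
def snap(c,name):
    d=read_camera(c); cv2.imwrite(f'pics/{name}.png',d['img'][:,:,::-1]); return d
def ray(d,u,v,z):
    r=np.array([(u-d['cx'])/d['fx'],(v-d['cy'])/d['fy'],1.]); R=np.array(d['R']);t=np.array(d['t'])
    o=-R.T@t; w=R.T@r; return o+w*(z-o[2])/w[2]
def proj(d,X):
    c=np.array(d['R'])@X+np.array(d['t']); return d['fx']*c[0]/c[2]+d['cx'],d['fy']*c[1]/c[2]+d['cy']
E
python3 - <<'E'
from h import *
import pickle
for c in('top','side'):
    d=snap(c,c+'0'); pickle.dump(d,open(c+'.pkl','wb')); print(c,d['fx'],d['cx'],d['cy'],(-np.array(d['R']).T@d['t']).round(3),np.array(d['R']).round(2).tolist())
s=get_state(); print({k:np.round(v,3).tolist() for k,v in s.items()}, finger_overhang)
E
```

```text
pics
top 435.7021843895941 279.01914443298347 213.71321182239538 [0.378 0.    1.421] [[-0.01, -1.0, 0.01], [-0.99, 0.01, -0.14], [0.14, -0.01, -0.99]]
side 388.7348167388138 275.24910708062345 211.3710760985806 [ 0.202 -0.773  0.77 ] [[0.9, -0.44, -0.01], [-0.28, -0.56, -0.78], [0.34, 0.7, -0.62]]
{'t': 0.1, 'q': [1.09, 0.309, 1.635, -0.0, 1.2, -0.07], 'dq': [0.001, -0.001, -0.001, -0.001, -0.0, -0.001], 'joint_torque': [-0.001, -41.641, -27.764, -0.0, 0.004, -0.0], 'eef_pos': [0.249, 0.572, 0.238], 'tcp_rot': [-0.692, 0.693, -0.144, 0.144], 'force': [0.115, 0.976, 0.209], 'torque': [-0.02, -0.012, -0.015], 'gripper_width': 0.999} 0.008
```

View pics/top0.png

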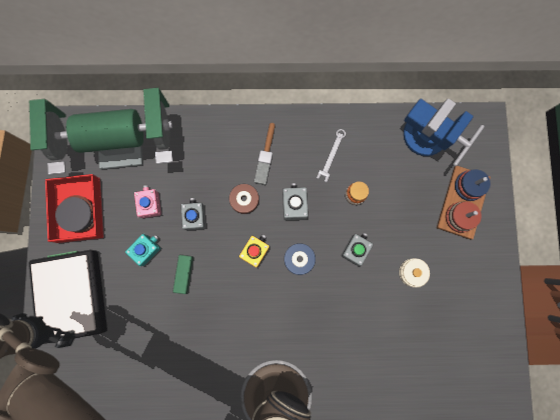

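View pics/side0.png

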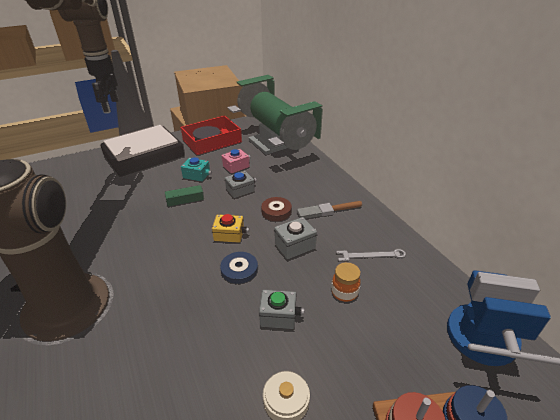

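Top view: the white button is on the grey box at (295,202), blue on the grey box at (192,215), and green at (358,250). Things that could be mistaken for them are the pink box (146,203) and the turquoise box (140,250), both with blue buttons, red on yellow (254,252), and the blue wheel (300,259). I choose the buttons on the grey boxes. Next I'll measure in both views and check with a crop.

```bash
python3 - <<'E'
from h import *
import pickle
D={c:pickle.load(open(c+'.pkl','rb')) for c in('top','side')}
seeds={'white':((295,202),(295,227),.0805),'blue':((192,215),(239,177),.0645),'green':((358,250),(278,299),.0725),'red':((254,252),(227,220),.066)}
def mask(n,img):
    h=cv2.cvtColor(img,cv2.COLOR_RGB2HSV); H,S,V=cv2.split(h)
    if n=='white': return (S<60)&(V>165)
    r={'blue':(100,130),'green':(45,80),'red':(0,8)}[n]
    m=(H>=r[0])&(H<=r[1])&(S>120)&(V>60)
    return m|((H>172)&(S>120)&(V>60)) if n=='red' else m
for n,(a,b,z) in seeds.items():
    P=[]
    for c,s in(('top',a),('side',b)):
        d=D[c]; m=mask(n,d['img']).astype(np.uint8)
        k,l,st,ce=cv2.connectedComponentsWithStats(m)
        ok=[i for i in range(1,k) if st[i,4]>20 and np.hypot(*(ce[i]-s))<14]
        for i in ok: print(n,c,ce[i].round(1),st[i].tolist(),ray(d,*ce[i],z).round(4))
        if ok: P.append((d,ce[max(ok,key=lambda i:st[i,4])]))
    if len(P)==2:
        A=[];B=[]
        for d,(u,v) in P:
            M=np.c_[d['R'],d['t']]; x=(u-d['cx'])/d['fx'];y=(v-d['cy'])/d['fy']
            for q in(x*M[2]-M[0],y*M[2]-M[1]): A.append(q[:3]);B.append(-q[3])
        print('  tri',np.linalg.lstsq(np.array(A),np.array(B),rcond=None)[0].round(4))
t=D['top']['img'][180:280,120:390]; s=D['side']['img'][140:330,150:350]
t=cv2.resize(t,None,fx=2.9,fy=2.9,interpolation=2); s=cv2.resize(s,None,fx=1.5,fy=1.5,interpolation=2)
o=np.zeros((t.shape[0]+s.shape[0],t.shape[1],3),np.uint8); o[:t.shape[0]]=t; o[t.shape[0]:,:s.shape[1]]=s
cv2.imwrite('pics/crop.png',o[:,:,::-1])
E
```

```text
white top [295.  202.6] [284, 188, 23, 29, 371] [ 0.5958 -0.0658  0.0805]
white top [295.  201.4] [290, 197, 11, 10, 89] [ 0.5996 -0.0656  0.0805]
white side [295.1 225.1] [290, 222, 11, 7, 67] [ 0.6003 -0.0713  0.0805]
  tri [ 0.5993 -0.0671  0.0769]
blue top [190.9 214.6] [186, 210, 11, 11, 92] [0.5639 0.2606 0.0645]
blue side [238.5 175.6] [234, 173, 10, 7, 54] [0.5627 0.2499 0.0645]
  tri [0.5659 0.2619 0.0563]
green top [358.8 249.1] [354, 245, 11, 9, 78] [ 0.449  -0.261   0.0725]
green side [277.4 297.9] [270, 292, 15, 14, 149] [ 0.4491 -0.2667  0.0725]
  tri [ 0.4501 -0.2624  0.0669]
red top [253.1 250.5] [248, 246, 11, 10, 89] [0.4492 0.0662 0.066 ]
red side [226.8 218.9] [221, 214, 12, 11, 100] [0.4482 0.0549 0.066 ]
  tri [0.4506 0.0664 0.0564]
```

View pics/crop.png

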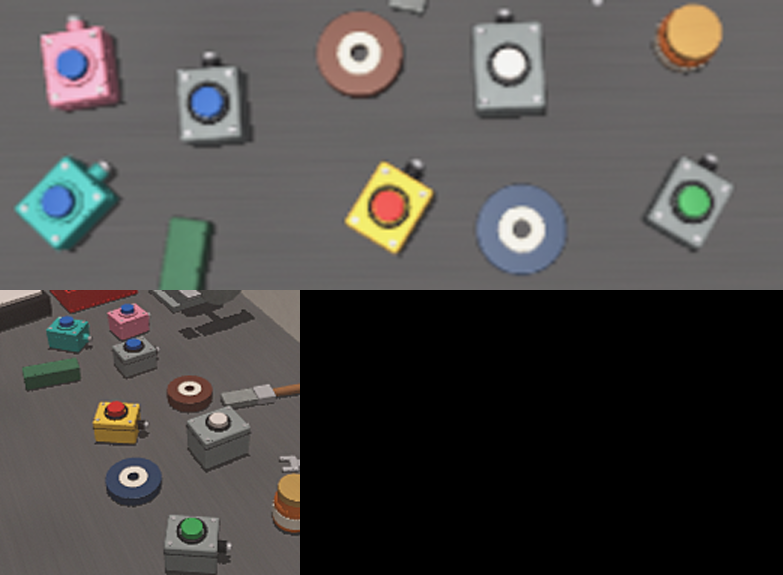

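The crop confirms the choice: grey boxes with white, blue and green buttons in black collars, while the look-alikes have pink and turquoise bodies. The two views agree within about 1 cm; the side blobs include the button flanks, so I take the top-view values: white (0.600,-0.066), blue (0.564,0.261), green (0.449,-0.261). I'll close the hand and move over white.

apply_moves --increments '[{"hand": 0,"x": 2.3,"y": -4.2,"z": 0},{"hand": 0,"x": 4.6,"y": -8.4,"z": 0},{"hand": 0,"x": 6.9,"y": -12.6,"z": 0},{"hand": 0,"x": 9.2,"y": -16.8,"z": 0},{"hand": 0,"x": 11.5,"y": -21,"z": 0},{"hand": 0,"x": 13.8,"y": -25.2,"z": 0},{"hand": 0,"x": 16.1,"y": -29.4,"z": 0},{"hand": 0,"x": 18.4,"y": -33.6,"z": 0}]'

```text
invalid input at $.increments[0]: expected keys hand, x, y, z, yaw
```

apply_moves --increments '[{"hand": 0,"x": 2.3,"y": -4.2,"z": 0},{"hand": 0,"x": 4.6,"y": -8.4,"z": 0},{"hand": 0,"x": 6.9,"y": -12.6,"z": 0},{"hand": 0,"x": 9.2,"y": -16.8,"z": 0},{"hand": 0,"x": 11.5,"y": -21,"z": 0},{"hand": 0,"x": 13.8,"y": -25.2,"z": 0},{"hand": 0,"x": 16.7,"y": -30.2,"z": 0},{"hand": 0,"x": 16.7,"y": -30.2,"z": 0}]'

```text
invalid input at $.increments[0]: expected keys hand, x, y, z, yaw
```

apply_moves --increments '[{"hand": 0,"x": 2.3,"y": -4.2,"z": 0,"yaw": 0},{"hand": 0,"x": 4.6,"y": -8.4,"z": 0,"yaw": 0},{"hand": 0,"x": 6.9,"y": -12.6,"z": 0,"yaw": 0},{"hand": 0,"x": 9.2,"y": -16.8,"z": 0,"yaw": 0},{"hand": 0,"x": 11.5,"y": -21,"z": 0,"yaw": 0},{"hand": 0,"x": 13.8,"y": -25.2,"z": 0,"yaw": 0},{"hand": 0,"x": 16.1,"y": -29.4,"z": 0,"yaw": 0},{"hand": 0,"x": 18.4,"y": -33.6,"z": 0,"yaw": 0}]'

```text
t: 0.9
eef_pos: [0.4339, 0.2351, 0.239]
tcp_rot: [-0.692, 0.692, -0.144, 0.144]
force: [0.4, 0.1, -0.5]
gripper_width: -0.001
```

apply_moves --increments '[{"hand": 0,"x": 2.3,"y": -4.2,"z": 0,"yaw": 0},{"hand": 0,"x": 4.6,"y": -8.4,"z": 0,"yaw": 0},{"hand": 0,"x": 6.9,"y": -12.6,"z": 0,"yaw": 0},{"hand": 0,"x": 9.2,"y": -16.8,"z": 0,"yaw": 0},{"hand": 0,"x": 11.5,"y": -21,"z": 0,"yaw": 0},{"hand": 0,"x": 13.8,"y": -25.2,"z": 0,"yaw": 0},{"hand": 0,"x": 16.7,"y": -30.2,"z": 0,"yaw": 0},{"hand": 0,"x": 16.7,"y": -30.2,"z": 0,"yaw": 0}]'

```text
t: 1.7
eef_pos: [0.6026, -0.07, 0.2389]
tcp_rot: [-0.691, 0.693, -0.145, 0.147]
force: [-0.4, 0.5, 0.5]
gripper_width: -0.001
```

apply_moves --increments '[{"hand": 0,"x": -0.3,"y": 0.4,"z": -4,"yaw": 0},{"hand": 0,"x": -0.3,"y": 0.4,"z": -8,"yaw": 0},{"hand": 0,"x": -0.3,"y": 0.4,"z": -11,"yaw": 0},{"hand": 0,"x": -0.3,"y": 0.4,"z": -12.4,"yaw": 0},{"hand": 0,"x": -0.3,"y": 0.4,"z": -12.4,"yaw": 0},{"hand": 0,"x": -0.3,"y": 0.4,"z": -12.4,"yaw": 0}]'

```text
t: 2.3
eef_pos: [0.5984, -0.0608, 0.1162]
tcp_rot: [0.692, -0.692, 0.144, -0.145]
force: [-0.4, 0.8, 0.1]
gripper_width: -0.001
```

```bash
python3 - <<'E'
from h import *
d=snap('side','s1'); t=snap('top','t1'); s=get_state(); p=s['eef_pos']; print(p,s['force'])
f=lambda i,u,v,k,n:cv2.resize(i[max(0,int(v-n)):int(v+n),int(u-n):int(u+n)],(k,k),interpolation=2)
out=[]
for c in(d,t):
    i=c['img'].copy(); u,v=proj(c,np.array(p)-[0,0,.008]); print(u,v)
    cv2.circle(i,(round(u),round(v)),1,(255,0,255),-1); out.append(f(i,u,v,390,35))
cv2.imwrite('pics/c1.png',np.hstack(out)[:,:,::-1])
E
```

```text
[ 0.5994716  -0.06113772  0.11757886] [0.41045794 0.49131142 0.73018452]
293.29758530555364 214.78298461418925
293.93704252348965 199.8724722488297
```

View pics/c1.png

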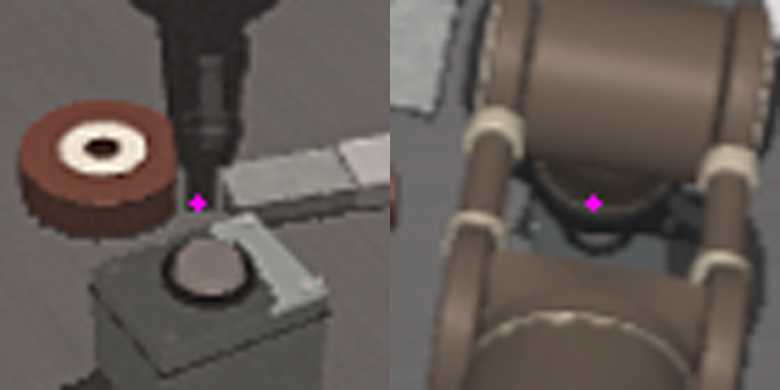

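The fingertip is where the 8 mm overhang predicts, just above the button, but 5 mm off in y. I correct that and go down in small steps, watching the force.

apply_moves --increments '[{"hand": 0,"x": 0.1,"y": -0.5,"z": 0,"yaw": 0},{"hand": 0,"x": 0.1,"y": -0.5,"z": -1.0,"yaw": 0},{"hand": 0,"x": 0.1,"y": -0.5,"z": -1.8,"yaw": 0},{"hand": 0,"x": 0.1,"y": -0.5,"z": -2.2,"yaw": 0},{"hand": 0,"x": 0.1,"y": -0.5,"z": -2.4,"yaw": 0},{"hand": 0,"x": 0.1,"y": -0.5,"z": -2.6,"yaw": 0},{"hand": 0,"x": 0.1,"y": -0.5,"z": -2.75,"yaw": 0},{"hand": 0,"x": 0.1,"y": -0.5,"z": -2.9,"yaw": 0}]'

```text
t: 3.2
eef_pos: [0.5987, -0.066, 0.0866]
tcp_rot: [-0.692, 0.692, -0.144, 0.144]
force: [-1.7, 0.5, 4.1]
gripper_width: 0.001
```

apply_moves --increments '[{"hand": 0,"x": 0,"y": 0,"z": -0.1,"yaw": 0},{"hand": 0,"x": 0,"y": 0,"z": -0.2,"yaw": 0},{"hand": 0,"x": 0,"y": 0,"z": -0.3,"yaw": 0},{"hand": 0,"x": 0,"y": 0,"z": -0.4,"yaw": 0},{"hand": 0,"x": 0,"y": 0,"z": -0.4,"yaw": 0}]'

```text
t: 3.7
eef_pos: [0.5987, -0.066, 0.0824]
tcp_rot: [0.692, -0.692, 0.144, -0.144]
force: [-1.9, 0.7, 4.2]
gripper_width: -0.001
```

apply_moves --increments '[{"hand": 0,"x": 0,"y": 0,"z": -0.1,"yaw": 0},{"hand": 0,"x": 0,"y": 0,"z": -0.2,"yaw": 0},{"hand": 0,"x": 0,"y": 0,"z": -0.2,"yaw": 0}]'

```text
t: 4.0
eef_pos: [0.5987, -0.066, 0.0804]
tcp_rot: [0.692, -0.692, 0.144, -0.144]
force: [-2.3, 0.8, 4.8]
gripper_width: -0.002
```

apply_moves --increments '[{"hand": 0,"x": 0,"y": 0,"z": -0.05,"yaw": 0},{"hand": 0,"x": 0,"y": 0,"z": -0.1,"yaw": 0},{"hand": 0,"x": 0,"y": 0,"z": -0.1,"yaw": 0}]'

```text
t: 4.3
eef_pos: [0.5987, -0.066, 0.0795]
tcp_rot: [0.692, -0.692, 0.144, -0.144]
force: [-2.4, 0.6, 5.5]
gripper_width: -0.002
```

apply_moves --increments '[{"hand": 0,"x": 0,"y": 0,"z": 2,"yaw": 0},{"hand": 0,"x": 0,"y": 0,"z": 6,"yaw": 0},{"hand": 0,"x": 0,"y": 0,"z": 9,"yaw": 0},{"hand": 0,"x": -0.5,"y": 4.7,"z": 9,"yaw": 0},{"hand": 0,"x": -1,"y": 9.4,"z": 9,"yaw": 0},{"hand": 0,"x": -1.5,"y": 14.1,"z": 9,"yaw": 0},{"hand": 0,"x": -2,"y": 18.8,"z": 9,"yaw": 0},{"hand": 0,"x": -2.5,"y": 23.5,"z": 9,"yaw": 0}]'

```text
t: 5.1
eef_pos: [0.5734, 0.1707, 0.1686]
tcp_rot: [0.692, -0.692, 0.144, -0.145]
force: [0.8, -0.0, 0.2]
gripper_width: -0.001
```

apply_moves --increments '[{"hand": 0,"x": -0.5,"y": 4.7,"z": 0,"yaw": 0},{"hand": 0,"x": -1,"y": 9.2,"z": 0,"yaw": 0},{"hand": 0,"x": -1,"y": 9.2,"z": -3,"yaw": 0},{"hand": 0,"x": -1,"y": 9.2,"z": -6,"yaw": 0},{"hand": 0,"x": -1,"y": 9.2,"z": -7,"yaw": 0},{"hand": 0,"x": -1,"y": 9.2,"z": -7,"yaw": 0},{"hand": 0,"x": -1,"y": 9.2,"z": -7,"yaw": 0}]'

```text
t: 5.8
eef_pos: [0.5644, 0.2608, 0.0997]
tcp_rot: [0.692, -0.692, 0.144, -0.145]
force: [1.1, 0.9, 0.9]
gripper_width: -0.002
```

```bash
python3 - <<'E'
from h import *
d=snap('side','s2'); s=get_state(); p=s['eef_pos']; print(p,s['force'])
i=d['img'].copy(); u,v=proj(d,np.array(p)-[0,0,.008]); print(u,v); i[round(v),round(u)]=(255,0,255)
f=lambda u,v,n:cv2.resize(i[int(v-n):int(v+n),int(u-n):int(u+n)],(390,390),interpolation=2)
cv2.imwrite('pics/c2.png',np.hstack([f(295,230,30),f(239,180,30)])[:,:,::-1])
E
```

```text
[0.56503762 0.26102453 0.10062733] [0.23972738 0.00534707 0.54303907]
237.30552182592297 166.54131276405744
```

View pics/c2.png

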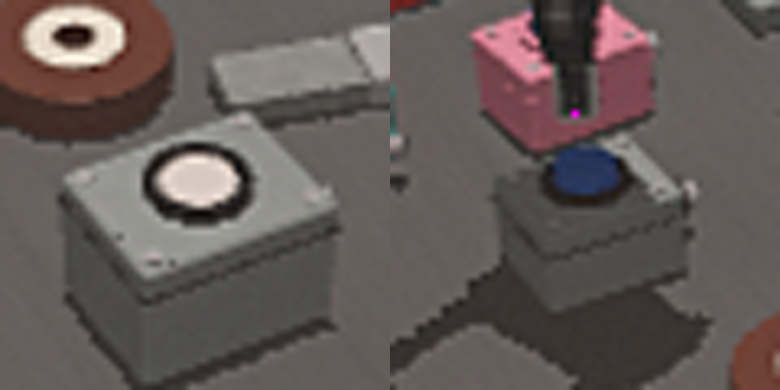

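White is flush, its box has not moved, and the fingertip stands over the blue button on the grey box. Same profile again.

apply_moves --increments '[{"hand": 0,"x": 0,"y": 0,"z": -1.0,"yaw": 0},{"hand": 0,"x": 0,"y": 0,"z": -1.8,"yaw": 0},{"hand": 0,"x": 0,"y": 0,"z": -2.2,"yaw": 0},{"hand": 0,"x": 0,"y": 0,"z": -2.4,"yaw": 0},{"hand": 0,"x": 0,"y": 0,"z": -2.6,"yaw": 0},{"hand": 0,"x": 0,"y": 0,"z": -2.75,"yaw": 0},{"hand": 0,"x": 0,"y": 0,"z": -2.9,"yaw": 0}]'

```text
t: 6.55
eef_pos: [0.5638, 0.2611, 0.0707]
tcp_rot: [-0.692, 0.692, -0.144, 0.144]
force: [-1.3, -0.4, 3.1]
gripper_width: -0.004
```

apply_moves --increments '[{"hand": 0,"x": 0,"y": 0,"z": -0.1,"yaw": 0},{"hand": 0,"x": 0,"y": 0,"z": -0.2,"yaw": 0},{"hand": 0,"x": 0,"y": 0,"z": -0.3,"yaw": 0},{"hand": 0,"x": 0,"y": 0,"z": -0.4,"yaw": 0},{"hand": 0,"x": 0,"y": 0,"z": -0.4,"yaw": 0}]'

```text
t: 7.05
eef_pos: [0.5637, 0.2611, 0.0664]
tcp_rot: [0.692, -0.692, 0.144, -0.144]
force: [-1.7, -0.7, 5.0]
gripper_width: 0.0
```

apply_moves --increments '[{"hand": 0,"x": 0,"y": 0,"z": -0.1,"yaw": 0},{"hand": 0,"x": 0,"y": 0,"z": -0.2,"yaw": 0},{"hand": 0,"x": 0,"y": 0,"z": -0.3,"yaw": 0},{"hand": 0,"x": 0,"y": 0,"z": -0.3,"yaw": 0}]'

```text
t: 7.45
eef_pos: [0.5638, 0.2611, 0.0635]
tcp_rot: [0.692, -0.692, 0.144, -0.144]
force: [-1.7, -0.4, 4.9]
gripper_width: 0.002
```

Travel is about 10.5 mm with a light force. Lift and go to green.

apply_moves --increments '[{"hand": 0,"x": 0,"y": 0,"z": 2,"yaw": 0},{"hand": 0,"x": 0,"y": 0,"z": 6,"yaw": 0},{"hand": 0,"x": 0,"y": 0,"z": 10,"yaw": 0},{"hand": 0,"x": -1,"y": -4.5,"z": 11,"yaw": 0},{"hand": 0,"x": -2,"y": -9,"z": 11,"yaw": 0},{"hand": 0,"x": -3,"y": -13.5,"z": 11,"yaw": 0},{"hand": 0,"x": -4,"y": -18,"z": 11,"yaw": 0},{"hand": 0,"x": -5,"y": -22.5,"z": 11,"yaw": 0}]'

```text
t: 8.25
eef_pos: [0.5131, 0.0345, 0.1727]
tcp_rot: [0.692, -0.692, 0.144, -0.144]
force: [0.5, -0.1, -0.2]
gripper_width: -0.002
```

apply_moves --increments '[{"hand": 0,"x": -1,"y": -4.5,"z": 0,"yaw": 0},{"hand": 0,"x": -2,"y": -9,"z": 0,"yaw": 0},{"hand": 0,"x": -3,"y": -13.5,"z": 0,"yaw": 0},{"hand": 0,"x": -4,"y": -18,"z": 0,"yaw": 0},{"hand": 0,"x": -5,"y": -22.5,"z": 0,"yaw": 0},{"hand": 0,"x": -6,"y": -26.5,"z": 0,"yaw": 0},{"hand": 0,"x": -6.5,"y": -29.7,"z": 0,"yaw": 0},{"hand": 0,"x": -6.5,"y": -29.7,"z": 0,"yaw": 0}]'

```text
t: 9.05
eef_pos: [0.4483, -0.265, 0.173]
tcp_rot: [-0.691, 0.693, -0.145, 0.146]
force: [0.3, 0.4, 0.1]
gripper_width: -0.001
```

apply_moves --increments '[{"hand": 0,"x": 0,"y": 0,"z": -3,"yaw": 0},{"hand": 0,"x": 0,"y": 0,"z": -5.5,"yaw": 0},{"hand": 0,"x": 0,"y": 0,"z": -6.6,"yaw": 0},{"hand": 0,"x": 0,"y": 0,"z": -6.6,"yaw": 0},{"hand": 0,"x": 0,"y": 0,"z": -6.6,"yaw": 0}]'

```text
t: 9.55
eef_pos: [0.4492, -0.2608, 0.1076]
tcp_rot: [-0.692, 0.692, -0.144, 0.144]
force: [1.1, 0.0, 0.3]
gripper_width: 0.0
```

```bash
python3 - <<'E'
from h import *
d=snap('side','s3'); s=get_state(); p=s['eef_pos']; print(p,s['force'])
i=d['img'].copy(); u,v=proj(d,np.array(p)-[0,0,.008]); print(u,v); i[round(v),round(u)]=(255,0,255)
f=lambda u,v,n:cv2.resize(i[int(v-n):int(v+n),int(u-n):int(u+n)],(390,390),interpolation=2)
cv2.imwrite('pics/c3.png',np.hstack([f(239,180,30),f(278,295,35)])[:,:,::-1])
E
```

```text
[ 0.44964246 -0.2612024   0.10825486] [ 0.91351224  0.43450553 -0.14404604]
276.437470994409 288.01404683624713
```

View pics/c3.png

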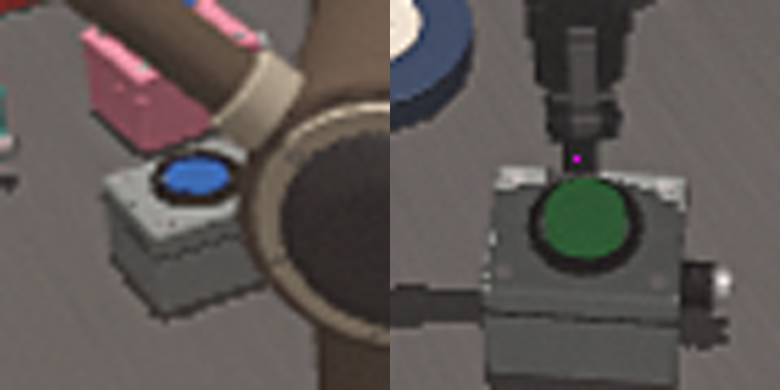

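Blue is flush and the tip is over green, about 100 mm up.

apply_moves --increments '[{"hand": 0,"x": 0,"y": 0,"z": -1.0,"yaw": 0},{"hand": 0,"x": 0,"y": 0,"z": -1.8,"yaw": 0},{"hand": 0,"x": 0,"y": 0,"z": -2.2,"yaw": 0},{"hand": 0,"x": 0,"y": 0,"z": -2.4,"yaw": 0},{"hand": 0,"x": 0,"y": 0,"z": -2.6,"yaw": 0},{"hand": 0,"x": 0,"y": 0,"z": -2.75,"yaw": 0},{"hand": 0,"x": 0,"y": 0,"z": -2.9,"yaw": 0}]'

```text
t: 10.3
eef_pos: [0.4486, -0.261, 0.0786]
tcp_rot: [0.692, -0.692, 0.144, -0.144]
force: [-2.2, 0.6, 4.2]
gripper_width: -0.0
```

apply_moves --increments '[{"hand": 0,"x": 0,"y": 0,"z": -0.1,"yaw": 0},{"hand": 0,"x": 0,"y": 0,"z": -0.2,"yaw": 0},{"hand": 0,"x": 0,"y": 0,"z": -0.3,"yaw": 0},{"hand": 0,"x": 0,"y": 0,"z": -0.4,"yaw": 0},{"hand": 0,"x": 0,"y": 0,"z": -0.4,"yaw": 0}]'

```text
t: 10.8
eef_pos: [0.4486, -0.261, 0.0743]
tcp_rot: [-0.692, 0.692, -0.144, 0.144]
force: [-2.6, 1.6, 3.7]
gripper_width: -0.0
```

apply_moves --increments '[{"hand": 0,"x": 0,"y": 0,"z": -0.1,"yaw": 0},{"hand": 0,"x": 0,"y": 0,"z": -0.2,"yaw": 0},{"hand": 0,"x": 0,"y": 0,"z": -0.3,"yaw": 0},{"hand": 0,"x": 0,"y": 0,"z": -0.3,"yaw": 0}]'

```text
t: 11.2
eef_pos: [0.4486, -0.261, 0.0713]
tcp_rot: [-0.692, 0.692, -0.144, 0.144]
force: [-1.7, 0.9, 5.1]
gripper_width: 0.001
```

apply_moves --increments '[{"hand": 0,"x": 0,"y": 0,"z": 2,"yaw": 0},{"hand": 0,"x": 0,"y": 0,"z": 6,"yaw": 0},{"hand": 0,"x": 0,"y": 0,"z": 11,"yaw": 0},{"hand": 0,"x": 0,"y": 0,"z": 16,"yaw": 0},{"hand": 0,"x": 0,"y": 0,"z": 21,"yaw": 0},{"hand": 0,"x": 0,"y": 0,"z": 21,"yaw": 0},{"hand": 0,"x": 0,"y": 0,"z": 21,"yaw": 0}]'

```text
t: 11.9
eef_pos: [0.4497, -0.2617, 0.2828]
tcp_rot: [-0.692, 0.693, -0.143, 0.146]
force: [-1.1, 0.8, -0.6]
gripper_width: -0.002
```

```bash
python3 - <<'E'
from h import *
d=snap('side','s4'); t=snap('top','t4'); s=get_state(); print(s['eef_pos'],s['force'])
a=cv2.resize(d['img'][140:340,140:400],(780,600),interpolation=2); cv2.imwrite('pics/c4.png',a[:,:,::-1])
E
```

```text
[ 0.44785497 -0.2604425   0.27945426] [-0.31262164  0.33766992  0.02006362]
```

View pics/c4.png

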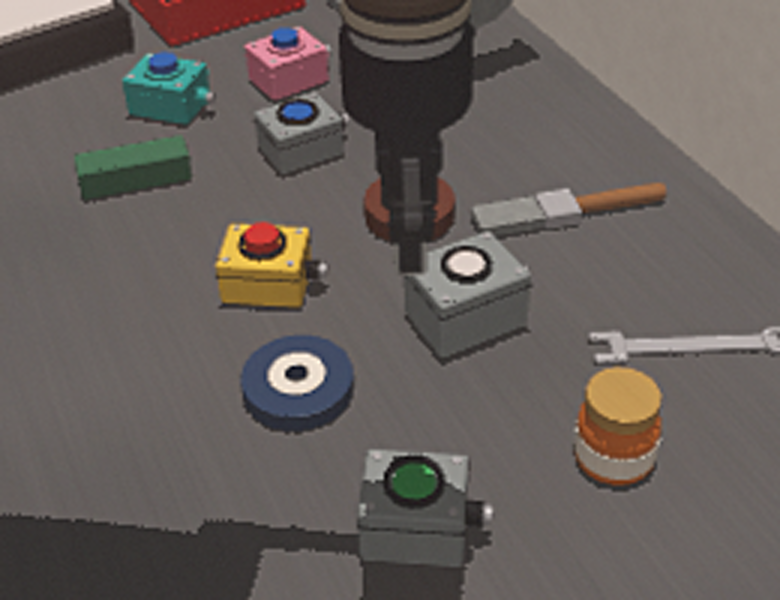

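White, blue and green are all flush, red is still out, nothing has moved, and the hand is clear about 28 cm up. Handing in.

```bash
python3 -c "
from bench import *
print(hand_in())"
```

```text
the job is handed in; nothing more can be done
None
```

I pressed the white, blue and green buttons in that order with the closed fingertips. From the fingertip height, each went in about 10.5 mm, and the force readings at the ends of the moves stayed around 6 N or less.

The last side picture shows all three flush in their collars and the red stop still out. No box or other thing in that view looks displaced, judged by eye. The hand is clear at about 28 cm, with no contact force, and the job was handed in at about 12 s.

The side and top views disagreed by up to 1 cm on the button positions. I put this down to the side view picking up the button flanks and used the top view; the tip landed on each button as expected. I didn't look at the final top picture.

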